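# Pull the air box's vent flap shut with the hooked pole

### The job

The vent flap in the top front of the desk air-cleaning box stands open, leaning back into the box. Take the hooked pole from its rest, hook it down into the ring eye near the top of the flap and gently pull the flap towards the box's front until it catches and stays shut; then unhook and lay the pole back in its rest. The box has just been coated, so touch it with the pole only, never with the hand, do not force the flap or its ring, and leave the other things on the desk where they are.

Things in the scene. Friction and masses are not known exactly. Their poses are not given: they have to be found in the camera images.
- pole_grip (a point): Hooked pole, 0.2 to 0.35 kg: grey handle 230 long, 24 wide, 26 high, then an 11 mm aluminium rod. Point: on the axis at the balance point, half-way up, where to grip. x runs to the hook, z up when in the rest. Handle from 140 behind to 90 ahead, rod on to 180 ahead, where a straight 8 mm prong hangs square down. In the rest it is 75 mm above the desk, free between the forks.
- hook_tip (a point): Lowest, rounded end of the pole's prong: 180 mm ahead of pole_grip along x and 46 mm below it. Axes as the pole's.
- ring_eye (a point): Centre of the dark steel ring eye near the flap's top: 24 inner, 34 outer diameter, 5 mm wire, 25 mm out from the face towards the robot, 98 mm along the flap from its hinge. z: ring axis, up along the flap; -x: out of the face. Level, 264 mm high, when shut, tipped 0.5 to 0.75 rad when open. The prong enters from above; with its tip 14 to 20 mm below this point it is hooked, clear of the flap.
- flap_hinge (a point): Middle of the flap hinge, 166 mm above the desk, 74 mm before the box's centre, parallel to the box's y. The flap is a white board 196 wide, 116 high, 10 thick. A roller catch must be overcome in the last 15 mm or so of the ring's way: 2 to 10 N at the ring, then the force drops and the flap goes hard against rubber stops. Past the catch it stays shut when let go. Over 25 N is too much.
- flap (a joint): Angle of the vent flap about its hinge: 0 upright, level with the box's front, growing as its top leans back into the box; 0.5 to 0.75 rad at the start. A light spring (1 to 2 N at the ring) swings it open again unless the catch holds it. Where it catches is set differently on each box, between -0.05 and +0.05 rad, and cannot be seen: it must be felt.
- airbox: Air-cleaning box: open-topped white frame with brown boards, 160 deep (x), 260 wide (y), 275 high at its two side cheeks, fixed to the desk. Origin at the centre of its underside; its front, with flap and ring at mid-width, faces -x: pulling the flap shut is a pull along -x.
- rest_seat (a point): Where pole_grip lies with the pole in its rest, 75 mm above the desk; x runs to the hook end, z up. The rest is a fixed grey base 200 by 90 by 12 mm with two forks 70 mm before and behind its middle, each 12 mm thick; saddles 62 mm above the desk, flared prongs about 33 mm apart, tops 82 mm above the desk.
- mug: Bystander: white mug, 80 mm across, 90 mm high; origin at the centre of its underside.
- tape: Bystander: roll of clear tape lying flat, 90 mm across, 24 mm high; origin at the centre of its underside.
- stapler: Bystander: black stapler, 130 x 36 x 60 mm; origin at the centre of its underside.
- pencup: Bystander: black pen cup, 76 mm across, 100 mm high; origin at the centre of its underside.
- plant: Bystander: leafy plant in a white pot, pot 106 mm across and 100 mm high, leaves to 270 mm high and about 110 mm out from the middle; origin at the centre of its underside.
- gelbottle: Bystander: white bottle, 60 mm across, 120 mm high; origin at the centre of its underside.

How it is judged:
On the way, in this order (a step that is already met when the one before it is completed fails the run):
1. the pole is lifted from its rest (height (world z) of pole_grip above 0.15 m), for 0.1 s.
2. the prong is hooked in the ring eye, its tip below the ring, the flap still open (horizontal distance between hook_tip and ring_eye below 0.03 m and z of hook_tip in the frame of ring_eye below -0.003 m and distance between hook_tip and ring_eye below 0.045 m and value of joint flap above 0.3 rad), for 0.2 s.
3. the flap is pulled shut with the prong in the ring (value of joint flap below 0.11 rad and distance between hook_tip and ring_eye below 0.045 m), for 0.1 s.
At the end, for the whole second after the job is handed in: The flap is caught shut and stays so by itself (within 0.11 rad of upright; uncaught it swings back open); the pole lies level and still in its rest, prong down, its grip point within 20 mm of the rest's seat (value of joint flap below 0.11 rad and distance between pole_grip and rest_seat below 0.02 m and angle between pole_grip's own z axis and vertical below 0.15 rad and linear speed of pole below 0.02 m/s); the robot touches nothing.
It fails at once if the flap, ring or box is forced: more than 25 N between pole and box (contact force between pole and airbox above 25 N).
It fails at once if the hand touches the freshly coated box (contact force between any of the fingers, the arm and airbox above 0.5 N).
It fails at once if a bystander is moved by more than 30 mm (distance of any of mug, tape, stapler, pencup, plant, gelbottle from where it was at the start of the episode above 0.03 m).
It also fails if it takes over 64 s, if anything falls off the work surface, if the arm or the gripper's body presses on something with over 40 N, if the wrist force passes 120 N, or if a joint passes its speed limit or range.

### The arm

A 7-joint arm with a two-finger parallel gripper is mounted at the origin on the work surface. World frame = base frame: x ahead of the robot, y to its left, z up, the work surface at z = 0. Lengths are in m, angles in rad, forces in N, time in s.
With the tool pointing down it reaches from about 0.35 to 0.9 m from the base axis. Payload 8.1 kg.
Tool frame: the origin (TCP) lies at the centre of the arm's flange, where the gripper is bolted on; the fingertips stand 178 mm ahead of it and the grasp point (between the pads) lies 159 mm ahead of it; z points along the fingers, y is the direction in which the jaws open and shut (so a half turn about z gives the same grasp; the last joint's range is limited). The gripper opens to 92 mm and grips with 3 to 60 N. Pads are 19 mm wide; open, the fingers measure 130 mm over their backs; the gripper's body (75 mm by 190 mm) begins 47 mm behind the grasp point.
Start: joints at [1.205, 0.434, 0.025, 1.573, -0.012, 1.134, -0.075], TCP at [0.162, -0.604, 0.405] pointing down, gripper open.
Joint ranges: [-2.62, 2.62], [-0.44, 2.09], [-1.27, 1.32], [0.08, 2.57], [-1.32, 4.46], [0.12, 2], [-2.74, 2.74]. Speed limits (rad/s): [2.22, 2.22, 3.01, 3.01, 3.14, 3.14, 3.14].

### API

Orientations are given as a rotation vector (axis times angle).
In Python, from cell import arm, get_image, camera_model gives the robot as it stands. The module is installed in compiled form; this text tells all that it offers.
- The arm moves only by the shell command python3 -m pendant 'ROWS' [FORCE]. ROWS is JSON, a list that holds one entry, the list of rows, each a list of 7 numbers: the shift along the tool's x, y, z in mm, then the turn, a rotation vector about the tool's x, y, z in rad, then the closure, from -1 (fully open) to 1 (shut). In form: [[[x, y, z, rx, ry, rz, hand], ...]]. A call has 1 to 20 rows; each row is the pose to reach, as a shift and turn from the pose commanded when the call began, along the tool's axes at that moment; what a row does not reach only later rows make up. A row lasts 1/8 s, in which the tool goes at most 62.5 mm and 10.7 degrees, less where a joint would pass 70% of its speed; a pose out of reach is approached as far as the arm can. A call with a gripper value outside its range is refused whole. The fingers move at their own pace and stop on an object; FORCE is the grip in N (left out, the last holds). Time passes only in rows, so rows that repeat a pose let the fingers close. It gives the time, the measured TCP pose, the force and the opening at its end, in the units of the state.
- arm.observe(): the state, without advancing time (a new reading comes with each control period).
- get_image(name): name is "scene" or "top" or "wrist"; returns the picture (420x560x3 uint8, red, green, blue); there is no depth.
- camera_model(name): a dict with "fx", "fy", "cx", "cy" (pixels), "position" and "orientation" of the camera in the world; the wrist camera has in their place "T_tool_cam" (4x4, takes a point from camera to tool coordinates, whose origin is the TCP and whose axes are the flange's). Camera axes: x right, y down, z forward; pixel columns grow to the right and rows downward; lengths in m; the calibration is good to about 2 mm. A picture is of the moment at which its call begins: read the wrist's pose just before it. camera_model takes no time and is no camera call.
- arm.sign_off(): hands the job in, once; it reports no verdict.
The state is a dict: "clock": time; "joints": joint angles; "dq": joint speeds; "joint_efforts": joint torques, N m; "position": TCP position; "ee_rot": TCP orientation; "force": force on the tool from outside, world axes, zero at the start; "ft_torque": the same for the moment, N m; "width": opening from 0.0 (shut) to 1.0 (fully open).
Only numpy, scipy, OpenCV 4.12 (cv2) and the standard library are available. Lean on these libraries where they do the work, as an engineer would, in place of code of your own. Each camera call takes 0.05 s, during which the arm holds its last target.

## Working session

There is one attempt and no reset: what is moved stays moved. The work goes in short steps, Python scripts to look and compute and a shell command to move; the robot and the scene stay as the last step left them, time stands still between calls to the robot, and variables do not carry over. Pictures are saved under pics/ and viewed, and the job is handed in when it is done.

```bash
mkdir -p pics; ls
python3 - <<'E'
from cell import arm,get_image,camera_model
import cv2
s=arm.observe();print(s)
for n in("scene","top","wrist"):
    cv2.imwrite(f"pics/{n}0.png",get_image(n)[:,:,::-1]);print(n,camera_model(n))
E
```

```text
pics
{'clock': 0.0, 'joints': array([ 1.20539351,  0.43522908,  0.02500577,  1.57411448, -0.0116165 ,
        1.13400071, -0.07508054]), 'dq': array([ 0.00048579,  0.00092573, -0.00039099,  0.0004079 , -0.00134527,
        0.00065659,  0.00043482]), 'joint_efforts': array([-1.94440017e-04, -6.67859387e+01,  9.85161178e-01, -3.14466977e+01,
       -6.04598341e-02,  4.30716283e-02,  1.51643935e-04]), 'position': array([ 0.16226096, -0.60332303,  0.40393461]), 'ee_rot': array([-3.11297419e+00, -4.11281597e-01,  5.53856457e-04]), 'force': array([0.52744971, 0.30228369, 0.67488155]), 'ft_torque': array([-0.00438024,  0.03841266, -0.0354426 ]), 'width': 0.9974680319978527}
scene {'fx': 442.0924396866725, 'fy': 442.0924396866725, 'cx': 283.51131776690886, 'cy': 208.61018551639168, 'position': array([ 0.95560673, -0.62314591,  1.06161293]), 'orientation': array([-2.37170843, -0.6904246 ,  0.23210732])}
top {'fx': 541.9383590792763, 'fy': 541.9383590792763, 'cx': 283.7135574426132, 'cy': 200.04879726602516, 'position': array([3.86214014e-01, 1.04830682e-03, 1.50363336e+00]), 'orientation': array([-2.13804064,  2.17518648, -0.12282791])}
wrist {'fx': 333.78910174218447, 'fy': 333.78910174218447, 'cx': 277.45499182455103, 'cy': 215.52621594203157, 'T_tool_cam': array([[-1.15450051e-04, -9.64487280e-01, -2.64129272e-01,
         7.15471958e-02],
       [ 9.99999720e-01,  8.38929663e-05, -7.43437921e-04,
        -1.04676234e-03],
       [ 7.39195007e-04, -2.64129284e-01,  9.64487001e-01,
         1.99911757e-02],
       [ 0.00000000e+00,  0.00000000e+00,  0.00000000e+00,
         1.00000000e+00]])}
```

View pics/scene0.png

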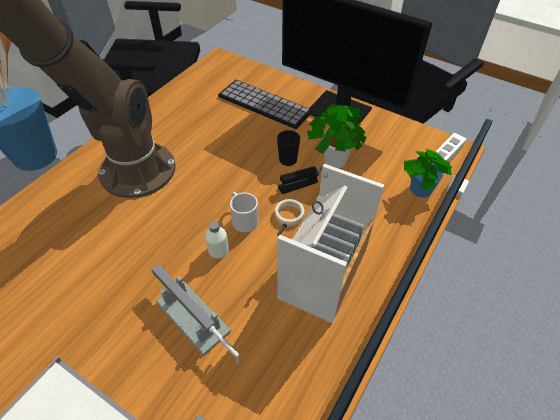

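View pics/top0.png

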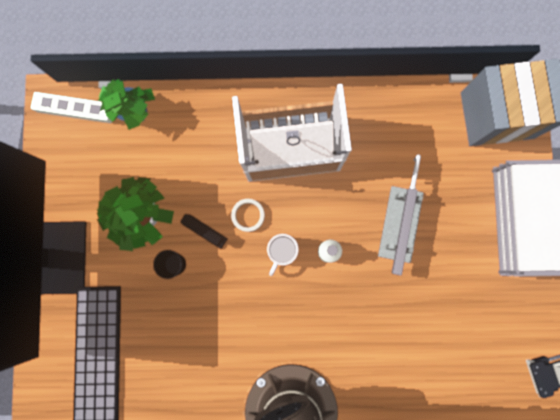

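View pics/wrist0.png

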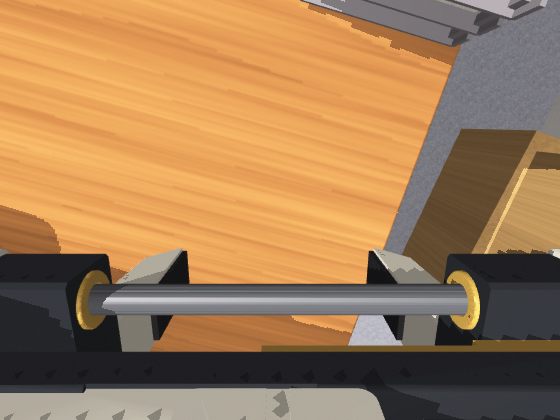

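Scene picture: the pole lies in its rest at about (190,300), hook end at (237,355), and the ring is at (318,208). Top picture: handle from (398,272) to (410,190), hook end (417,157), ring (293,140). I'll enlarge these areas to measure.

```bash
cat > h.py <<'E'
import numpy as np,cv2
from scipy.spatial.transform import Rotation as R
from cell import arm,get_image,camera_model
def cam(n,s=None):
    m=camera_model(n)
    if n=="wrist":
        T=np.eye(4);T[:3,:3]=R.from_rotvec(s["ee_rot"]).as_matrix();T[:3,3]=s["position"]
        T=T@m["T_tool_cam"]; return m,T[:3,:3],T[:3,3]
    return m,R.from_rotvec(m["orientation"]).as_matrix(),np.array(m["position"])
def ray(n,u,v,s=None):
    m,A,p=cam(n,s)
    d=A@np.array([(u-m["cx"])/m["fx"],(v-m["cy"])/m["fy"],1]);return p,d/np.linalg.norm(d)
def plane(n,u,v,z,s=None):
    p,d=ray(n,u,v,s);return p+d*(z-p[2])/d[2]
def tri(rs):
    A=0;b=0
    for p,d in rs:
        M=np.eye(3)-np.outer(d,d);A=A+M;b=b+M@p
    x=np.linalg.solve(A,b)
    return x,[np.linalg.norm((np.eye(3)-np.outer(d,d))@(x-p)) for p,d in rs]
def proj(n,X,s=None):
    m,A,p=cam(n,s);c=A.T@(np.array(X)-p);return m["cx"]+m["fx"]*c[0]/c[2],m["cy"]+m["fy"]*c[1]/c[2]
def crop(img,x,y,w,h,k,fn):
    cv2.imwrite(fn,cv2.resize(img[y:y+h,x:x+w,::-1],None,fx=k,fy=k,interpolation=cv2.INTER_CUBIC))
E
python3 - <<'E'
from h import *
a=cv2.imread("pics/top0.png")[:,:,::-1];b=cv2.imread("pics/scene0.png")[:,:,::-1]
t1=cv2.resize(a[75:185,225:360],None,fx=4,fy=4,interpolation=2)[:,:,::-1]
cv2.imwrite("pics/t_ring.png",t1)
crop(a,360,145,80,140,4,"pics/t_pole.png")
crop(b,140,255,110,110,5,"pics/s_pole.png")
crop(b,265,160,125,160,4,"pics/s_box.png")
E
```

```text
(no output)
```

View pics/t_ring.png

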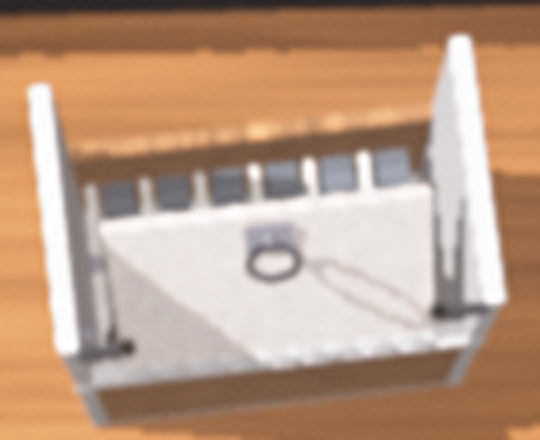

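View pics/t_pole.png

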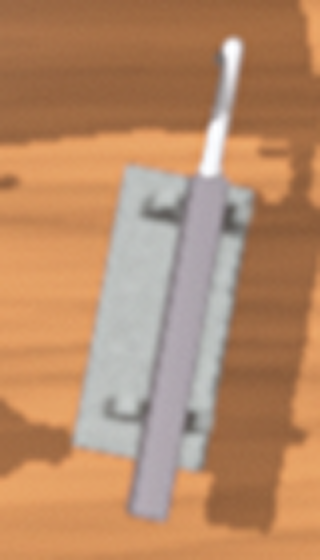

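View pics/s_pole.png

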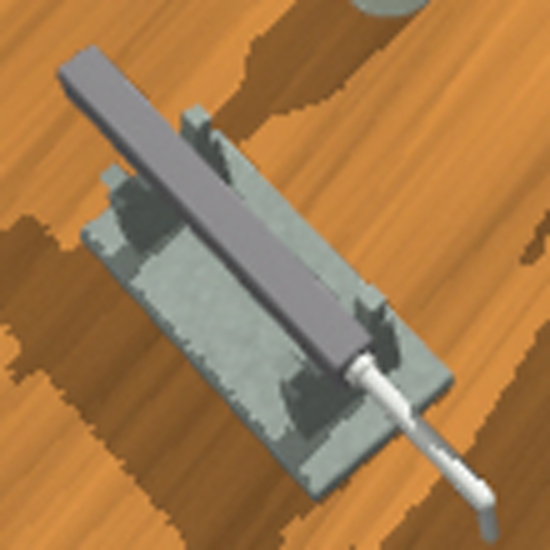

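View pics/s_box.png

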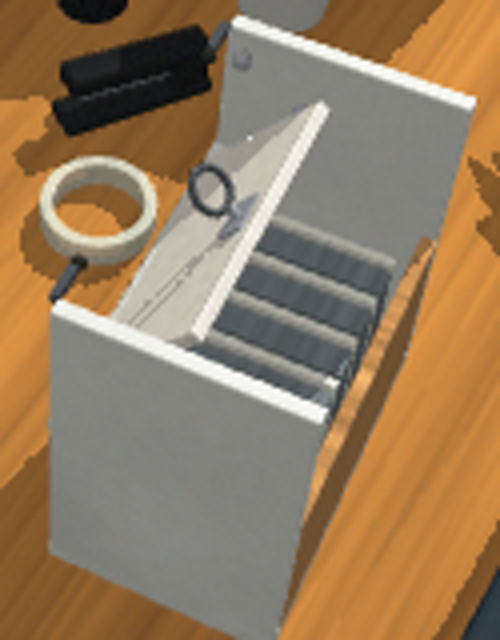

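Run:
```python
from h import *
np.set_printoptions(precision=4,suppress=True)
T=lambda x,y,ox,oy:("top",x/4+ox-.375,y/4+oy-.375)
S=lambda x,y,ox,oy,k:("scene",x/k+ox-.4,y/k+oy-.4)
P={}
for nm,a,b in [("rear",T(147,518,360,145),S(77,60,140,255,5)),("front",T(207,178,360,145),S(355,357,140,255,5)),
  ("tipTop",T(232,45,360,145),S(487,497,140,255,5)),
  ("ring",T(274,262,225,75),S(211,190,265,160,4)),
  ("cheekL_front",T(68,350,225,75),S(237,20,265,160,4)),("cheekR_front",T(497,302,225,75),S(57,305,265,160,4)),
  ("cheekL_back",T(40,88,225,75),S(472,102,265,160,4)),("cheekR_back",T(460,38,225,75),S(325,415,265,160,4)),
  ("flapTopR",T(432,185,225,75),S(200,338,265,160,4)),("flapTopL",T(103,225,225,75),S(325,105,265,160,4))]:
    x,e=tri([ray(*a),ray(*b)]);P[nm]=x;print(nm,x,np.array(e))
d=P["front"]-P["rear"];print("len",np.linalg.norm(d),"yaw",np.arctan2(d[1],d[0]))
print("grip",P["rear"]+d*140/230)
print("base corners", [plane(*T(x,y,360,145),0.012) for x,y in [(127,165),(255,188),(200,470),(73,445)]])
for nm,c,z in [("mug",(283,248),.09),("gel",(330,250),.12),("tape",(248,215),.024),("stap",(203,231),.06),("pen",(170,264),.1)]: print(nm,plane("top",*c,z))
```

```text
rear [ 0.359  -0.2812  0.0785] [0.0004 0.0004]
front [ 0.5811 -0.3314  0.0762] [0.0006 0.0006]
tipTop [ 0.6718 -0.3523  0.0731] [0.0003 0.0003]
ring [ 0.6773 -0.0169  0.2597] [0.0002 0.0002]
cheekL_front [0.6258 0.1039 0.2707] [0.0012 0.0012]
cheekR_front [ 0.6496 -0.1443  0.2719] [0.0016 0.0016]
cheekL_back [0.7807 0.1184 0.2731] [0.0002 0.0002]
cheekR_back [ 0.8069 -0.128   0.2726] [0.0008 0.0008]
flapTopR [ 0.723  -0.1106  0.2567] [0.0006 0.0006]
flapTopL [0.702  0.0831 0.2561] [0.0001 0.0001]
len 0.2277417660160931 yaw -0.22245321674783747
grip [ 0.4942 -0.3118  0.0771]
base corners [array([ 0.6004, -0.2909,  0.012 ]), array([ 0.5827, -0.3788,  0.012 ]), array([ 0.3893, -0.3322,  0.012 ]), array([ 0.4077, -0.2462,  0.012 ])]
mug [0.4311 0.0123 0.09  ]
gel [ 0.423  -0.1074  0.12  ]
tape [0.525  0.1072 0.024 ]
stap [0.4809 0.2251 0.06  ]
pen [0.3947 0.3039 0.1   ]
```

```bash
cat >> h.py <<'E'
np.set_printoptions(precision=4,suppress=True)
def toolR(yaw,pitch=0.):
    # tool z down, tool x horizontal at yaw
    return R.from_euler('z',yaw)*R.from_euler('x',np.pi)
def delta(pos,yaw,s=None,cmd=None):
    s=s or arm.observe();r=R.from_rotvec(s["ee_rot"])
    d=r.inv().apply(np.array(pos)-s["position"])*1000
    rv=(r.inv()*toolR(yaw)).as_rotvec();return d,rv
E
python3 - <<'E'
from h import *
s=arm.observe();M=R.from_rotvec(s["ee_rot"]).as_matrix();print(M)
print("tool x yaw",np.arctan2(M[1,0],M[0,0]))
for y in(-.225,-.225+np.pi):
  print(delta([0.495-0.08*np.cos(.225),-0.312+.08*np.sin(.225),0.42],y))
E
```

```text
[[ 0.9657  0.2597 -0.0004]
 [ 0.2597 -0.9657  0.0011]
 [-0.0001 -0.0012 -1.    ]]
tool x yaw 0.26266922793817543
(array([ 326.3137, -232.5098,  -15.6318]), array([-0.0011,  0.0004,  0.4877]))
(array([ 326.3137, -232.5098,  -15.6318]), array([-0.0006, -0.0015, -2.6539]))
```

```bash
python3 -m pendant '[[[45,-32,-2,0,0,0.07,-1],[90,-64,-4,0,0,0.14,-1],[135,-96,-6,0,0,0.21,-1],[180,-128,-8,0,0,0.28,-1],[225,-160,-10,0,0,0.35,-1],[270,-192,-12,0,0,0.42,-1],[305,-217,-14,0,0,0.47,-1],[326,-232,-16,0,0,0.488,-1],[326,-232,-16,0,0,0.488,-1],[326,-232,-16,0,0,0.488,-1]]]'
python3 - <<'E'
from h import *
s=arm.observe();print(s["clock"],s["position"],s["ee_rot"],s["force"])
cv2.imwrite("pics/w1.png",get_image("wrist")[:,:,::-1])
E
```

```text
clock: 1.4
position: [0.4163, -0.2955, 0.4205]
ee_rot: [3.121, -0.354, -0.001]
force: [-0.3, -0.6, 0.1]
width: 1.0
1.4 [ 0.4163 -0.2955  0.4205] [ 3.1212 -0.3539 -0.0011] [-0.3289 -0.5999  0.1236]
```

View pics/w1.png

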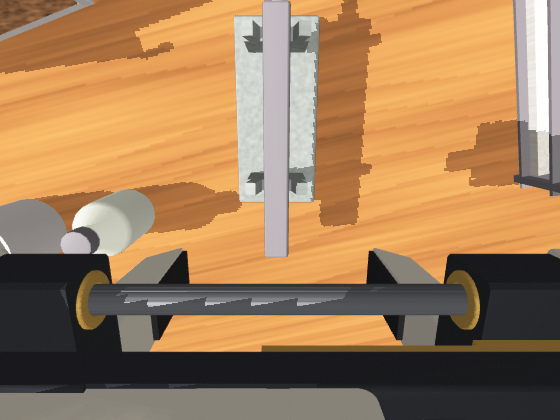

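The wrist view shows the handle running upright along column 277, with its rear end at (276,257), its front at about (277,2), and the forks on either side. I'll move above the grip point for a second view.

```bash
python3 - <<'E'
from h import *
s=arm.observe()
for uv in((276,257),(277,2),(264,256),(288,256),(263,3),(290,3)):print(plane("wrist",*uv,.088,s))
a=plane("wrist",276,257,.088,s);b=plane("wrist",277,2,.088,s);d=b-a;print(np.linalg.norm(d),np.arctan2(d[1],d[0]),a+d*140/230)
E
python3 -m pendant '[[[-20,0,40,0,0,0,-1],[-40,0,90,0,0,0,-1],[-40,0,90,0,0,0,-1],[-40,0,90,0,0,0,-1]]]'
python3 - <<'E'
from h import *
s=arm.observe();print(s["clock"],s["position"],s["ee_rot"],s["force"])
cv2.imwrite("pics/w2.png",get_image("wrist")[:,:,::-1])
E
```

```text
[ 0.36   -0.2801  0.088 ]
[ 0.5801 -0.332   0.088 ]
[ 0.3638 -0.2686  0.088 ]
[ 0.3584 -0.2921  0.088 ]
[ 0.582  -0.3206  0.088 ]
[ 0.5769 -0.3423  0.088 ]
0.22610426808473577 -0.2316354660615634 [ 0.494  -0.3117  0.088 ]
clock: 1.95
position: [0.3786, -0.287, 0.332]
ee_rot: [3.121, -0.355, 0.003]
force: [0.4, 0.6, -0.2]
width: 1.003
1.95 [ 0.3786 -0.287   0.332 ] [ 3.1206 -0.3549  0.0027] [ 0.4167  0.6149 -0.1534]
```

View pics/w2.png

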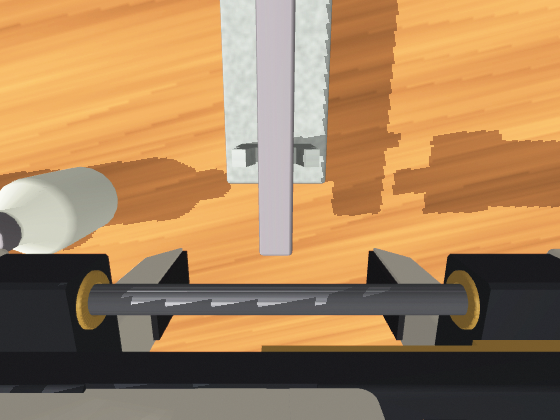

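Here the handle's rear end is at (276,255) and it is 33 px wide.

Run:
```python
from h import *
s2=arm.observe()
s1=dict(position=np.array([0.4163,-0.2955,0.4205]),ee_rot=np.array([3.1212,-0.3539,-0.0011]))
print(tri([ray("wrist",276,257,s1),ray("wrist",276,255,s2),ray("top",360+147/4-.4,145+518/4-.4)]))
print(tri([ray("wrist",276,257,s1),ray("wrist",276,255,s2)]))
print(tri([ray("wrist",277,2,s1),ray("top",360+207/4-.4,145+178/4-.4)]))
# fork hole: right fork prongs (w2) tops
for uv in((238,155),(311,155),(246,155),(304,155)):print(plane("wrist",*uv,.082,s2))
print(delta([0.494,-0.312,0.22],-0.228))
```

```text
(array([ 0.3591, -0.28  ,  0.0847]), [np.float64(0.0005081138393175403), np.float64(0.0004357023525851448), np.float64(0.0002894514327473083)])
(array([ 0.3851, -0.2862,  0.1501]), [np.float64(0.0002924330023956919), np.float64(0.000292433002395771)])
(array([ 0.5821, -0.3312,  0.079 ]), [np.float64(0.0012574926017319416), np.float64(0.001257492601731995)])
[ 0.4354 -0.2712  0.082 ]
[ 0.4242 -0.3197  0.082 ]
[ 0.4342 -0.2765  0.082 ]
[ 0.4253 -0.3151  0.082 ]
(array([117.2968,  -1.4637, 112.8289]), array([ 0.001 , -0.0031,  0.002 ]))
```

```bash
python3 -m pendant '[[[50,0,0,0,0,0,-1],[100,-1,10,0,0,0,-1],[117,-1,50,0,0,0.002,-1],[117,-1,80,0,0,0.002,-1],[117,-1,98,0,0,0.002,-1],[117,-1,98,0,0,0.002,-1],[117,-1,98,0,0,0.002,-1]]]'
python3 - <<'E'
from h import *
s=arm.observe();print(s["clock"],s["position"],s["force"],delta([.494,-.312,.234],-.228))
cv2.imwrite("pics/w3.png",get_image("wrist")[:,:,::-1])
crop(get_image("scene"),100,220,200,150,3.9,"pics/s3.png")
E
```

```text
clock: 2.88
position: [0.4927, -0.3115, 0.2343]
ee_rot: [3.12, -0.357, 0.003]
force: [-0.6, 0.6, 0.1]
width: 1.004
2.875 [ 0.4927 -0.3115  0.2343] [-0.6228  0.5822  0.1275] (array([1.3373, 0.1658, 0.2711]), array([ 0.0007, -0.0023,  0.0005]))
```

View pics/w3.png

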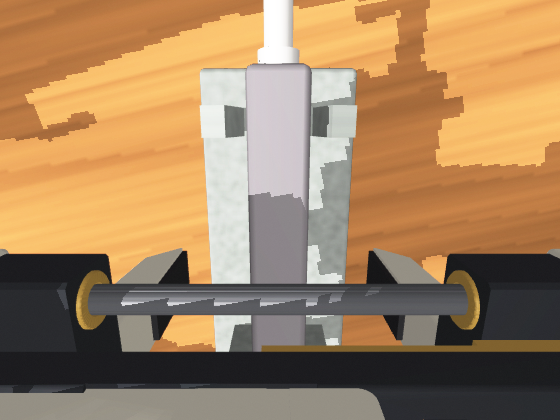

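View pics/s3.png

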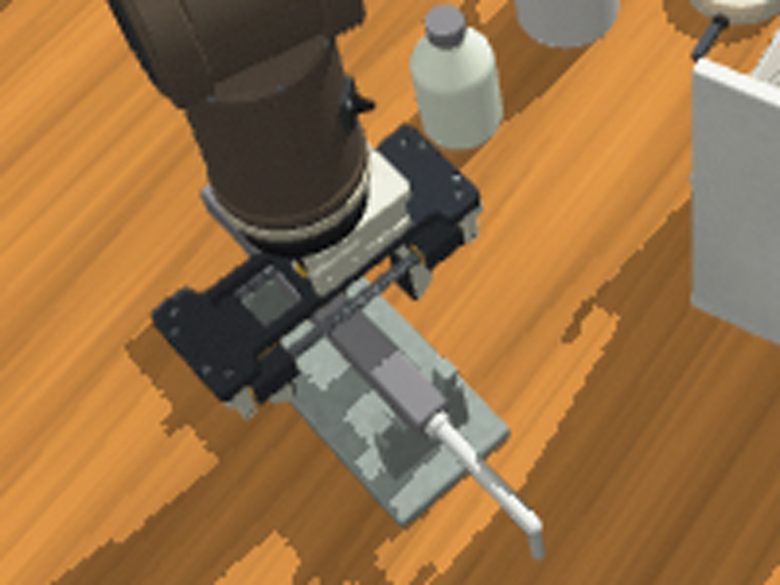

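The handle is centred between the fingers (columns 248 to 309), with its front end at row 65. I'll check its pose and close the gripper.

```bash
python3 - <<'E'
from h import *
s=arm.observe()
r=R.from_rotvec(s["ee_rot"])
for uv in((278.5,67),(246,69),(311,69),(279,60),(279,10),(250,275),(306,275),(222,105),(340,105)):
    p=plane("wrist",*uv,.088 if uv[1]>61 else .0805,s);print(uv,p,r.inv().apply(p-s["position"])*1000)
E
python3 -m pendant '[[[1,0,0,0,0,0,1],[1,0,0,0,0,0,1],[1,0,0,0,0,0,1],[1,0,0,0,0,0,1],[1,0,0,0,0,0,1],[1,0,0,0,0,0,1],[1,0,0,0,0,0,1],[1,0,0,0,0,0,1]]]' 45;python3 - <<'E'
from h import *
s=arm.observe();print(s)
cv2.imwrite("pics/w4.png",get_image("wrist")[:,:,::-1])
E
```

```text
(278.5, 67) [ 0.581  -0.3312  0.088 ] [ 90.2456  -0.8454 146.4494]
(246, 69) [ 0.583  -0.3199  0.088 ] [ 89.5992 -12.2408 146.4397]
(311, 69) [ 0.5778 -0.3421  0.088 ] [ 89.5954  10.5502 146.456 ]
(279, 60) [ 0.5845 -0.3322  0.0805] [ 93.7746  -0.6486 153.9581]
(279, 10) [ 0.6004 -0.3358  0.0805] [110.1539  -0.6665 153.9975]
(250, 275) [ 0.5064 -0.3019  0.088 ] [ 10.939  -12.5441 146.25  ]
(306, 275) [ 0.5012 -0.3244  0.088 ] [ 10.9398  10.5519 146.2665]
(222, 105) [ 0.5733 -0.3085  0.088 ] [ 77.5994 -21.1809 146.4044]
(340, 105) [ 0.5637 -0.3499  0.088 ] [ 77.5936  21.3059 146.4348]
clock: 3.98
position: [0.4931, -0.3113, 0.2327]
ee_rot: [3.121, -0.356, -0.0]
force: [0.3, -1.2, -0.7]
width: 0.26
{'clock': 3.975, 'joints': array([ 0.5127,  0.5618, -0.0582,  1.8499,  0.0465,  0.7312, -1.3693]), 'dq': array([ 0.0008,  0.0011, -0.0015,  0.0002, -0.0021, -0.0001, -0.0017]), 'joint_efforts': array([ -0.1139, -68.0942,  -0.3569, -23.2561,  -0.0646,  -0.0357,
         0.0013]), 'position': array([ 0.4931, -0.3113,  0.2327]), 'ee_rot': array([ 3.1213, -0.3563, -0.    ]), 'force': array([ 0.2623, -1.1573, -0.7069]), 'ft_torque': array([-0.0215, -0.0375,  0.0127]), 'width': 0.2597658084142462}
```

View pics/w4.png

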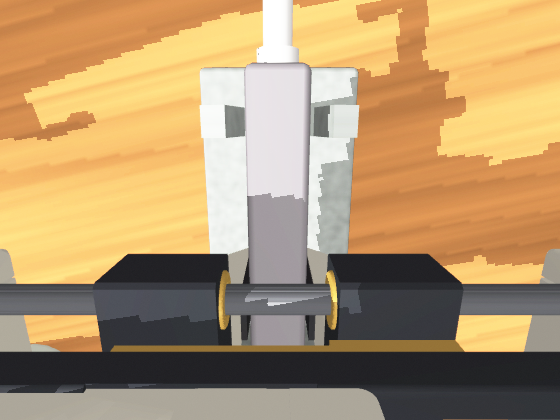

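The opening is 23.9 mm, so the handle is held. I'll lift it and carry it to a point above the ring.

```bash
python3 -m pendant '[[[0,0,-15,0,0,0,1],[0,0,-40,0,0,0,1],[0,0,-80,0,0,0,1],[0,0,-120,0,0,0,1],[0,0,-160,0,0,0,1],[0,0,-200,0,0,0,1],[0,0,-240,0,0,0,1],[0,0,-275,0,0,0,1],[0,0,-300,0,0,0,1],[0,0,-307,0,0,0,1],[0,0,-307,0,0,0,1]]]';python3 - <<'E'
from h import *
s=arm.observe();print(s["force"],s["ft_torque"],s["width"])
print(delta([.4978,-.0336,.54],.095))
cv2.imwrite("pics/w5.png",get_image("wrist")[:,:,::-1])
E
```

```text
clock: 5.4
position: [0.4929, -0.3111, 0.5396]
ee_rot: [3.121, -0.356, -0.0]
force: [0.1, -0.4, -3.2]
width: 0.259
[ 0.1043 -0.4454 -3.2293] [0.0874 0.0475 0.0077] 0.25868132858963316
(array([ -57.759 , -271.4873,   -0.3518]), array([ 0.    ,  0.0001, -0.3222]))
```

View pics/w5.png

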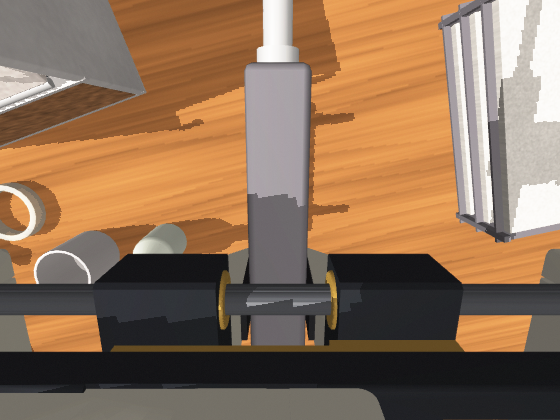

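The pole is lifted, level and unslipped in the grip (front edge still at row 64).

```bash
python3 -m pendant '[[[-4,-20,0,0,0,-0.025,1],[-10,-50,0,0,0,-0.06,1],[-19,-90,0,0,0,-0.11,1],[-28,-130,0,0,0,-0.155,1],[-36,-170,0,0,0,-0.2,1],[-45,-210,0,0,0,-0.25,1],[-53,-245,0,0,0,-0.29,1],[-57,-266,0,0,0,-0.315,1],[-58,-271,0,0,0,-0.322,1],[-58,-271,0,0,0,-0.322,1],[-58,-271,0,0,0,-0.322,1]]]';python3 - <<'E'
from h import *
s=arm.observe();print(s["force"],s["ft_torque"],s["width"])
print(delta([.4978,-.0336,.54],.095,s))
cv2.imwrite("pics/w6.png",get_image("wrist")[:,:,::-1])
a=get_image("top");cv2.imwrite("pics/top6.png",a[:,:,::-1]);crop(a,225,75,135,110,5.5,"pics/t6.png")
b=get_image("scene");crop(b,230,90,180,180,3.3,"pics/s6.png");cv2.imwrite("pics/sc6.png",b[:,:,::-1])
# tip predicted
r=R.from_rotvec(s["ee_rot"]);tip=s["position"]+r.apply([.18,-.0008,.1577+.046]);print("tip",tip,proj("top",tip),proj("scene",tip))
E
```

```text
clock: 6.82
position: [0.4978, -0.0356, 0.5396]
ee_rot: [3.138, 0.145, -0.001]
force: [-0.1, -0.7, -1.9]
width: 0.255
[-0.1306 -0.6831 -1.9107] [0.0015 0.0579 0.0252] 0.2549988339602529
(array([ 0.2183, -1.9827, -0.4499]), array([ 0.0005,  0.0003, -0.0028]))
tip [ 0.6769 -0.0183  0.3358] (np.float64(294.0866295953918), np.float64(132.31748064635792)) (np.float64(319.19553961620056), np.float64(185.6420000060092))
```

View pics/t6.png

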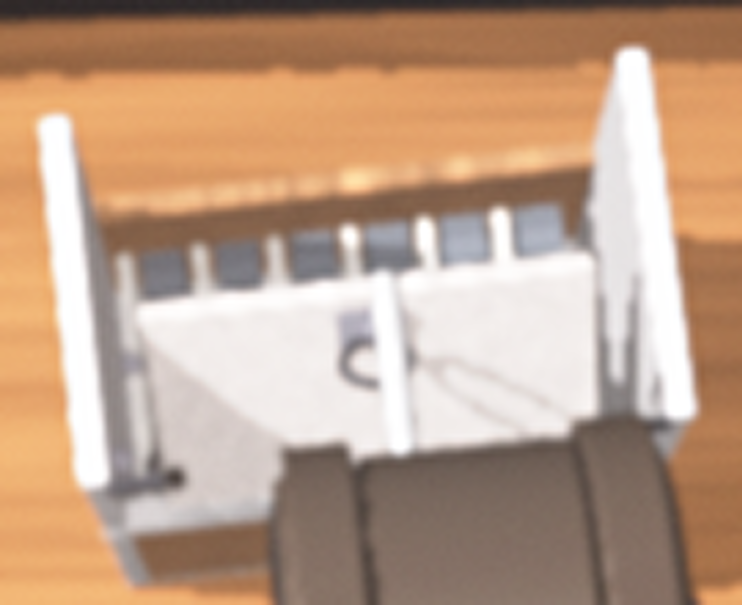

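View pics/s6.png

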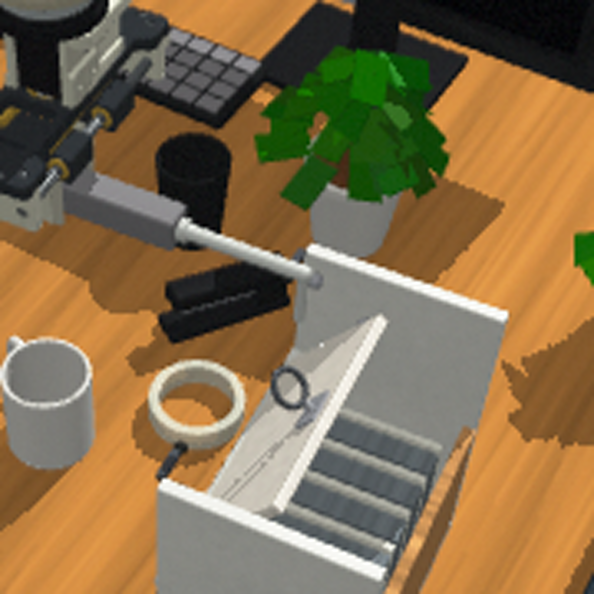

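View pics/w6.png

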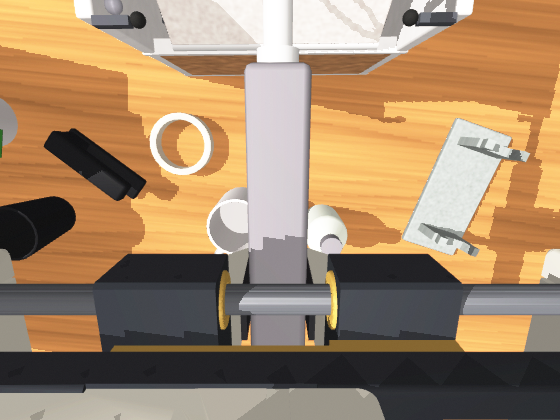

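Run:
```python
from h import *
b=cv2.imread("pics/sc6.png")[:,:,::-1];crop(b,290,150,60,75,8,"pics/s6z.png")
s=arm.observe();r=R.from_rotvec(s["ee_rot"])
for o in([.18,-.0008,.1577+.046],[.184,-.0008,.1577],[.13,-.0008,.152],[.18,-.0008,.152]):
  p=s["position"]+r.apply(o);print(p,proj("top",p),proj("scene",p))
t=cv2.imread("pics/top6.png")
for row in(128,132,136,145,150):print(row,t[row,286:304].mean(axis=1).astype(int))
```

```text
[ 0.6769 -0.0177  0.3359] (np.float64(293.7882175407942), np.float64(132.30783849661546)) (np.float64(319.3483124315242), np.float64(185.43125492093725))
[ 0.6809 -0.0173  0.3819] (np.float64(293.8181308429395), np.float64(125.18351164587389)) (np.float64(322.6479832152835), np.float64(171.5588815337581))
[ 0.6271 -0.0223  0.3876] (np.float64(296.7249493294913), np.float64(149.4629238996069)) (np.float64(299.9461189141843), np.float64(161.3853979016144))
[ 0.6769 -0.0177  0.3876] (np.float64(294.0602271414608), np.float64(126.32960524039977)) (np.float64(321.13849536073667), np.float64(169.06292679882807))
128 [250 249 249 249 249 248 248 252 254 252 236 224 237 244 245 242 240 239]
132 [212 196 191 190 187 187 215 249 255 255 246 216 196 205 219 230 237 239]
136 [214 183 162 148 143 150 167 221 252 255 251 234 201 194 213 232 237 237]
145 [237 234 225 210 198 182 171 182 228 251 254 251 235 219 228 236 239 237]
150 [237 238 238 238 238 237 237 237 241 251 255 254 245 222 213 230 237 238]
```

View pics/s6z.png

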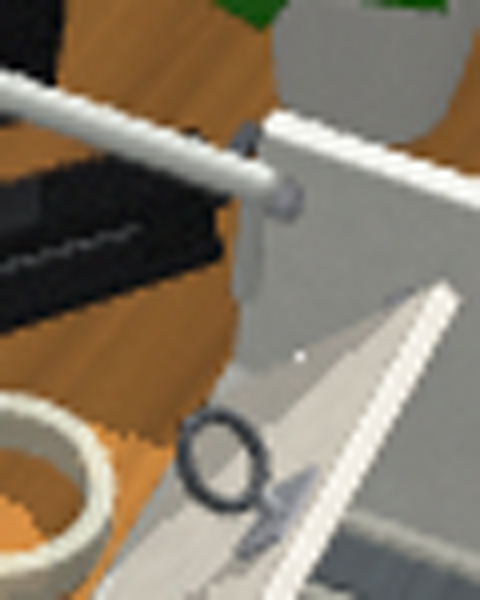

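The rod end and prong are visible in the scene picture, with the prong tip at about (320.5,187.5). That is about 2 px right of and below the prediction, so the scene camera has a small bias. I'll recompute the ring and box with that correction, checking it against the known cheek height of 0.275.

Run:
```python
from h import *
T=lambda x,y,ox,oy:("top",x/4+ox-.375,y/4+oy-.375)
for bx,by in((0,0),(1.4,2.0),(2.2,2.4)):
  S=lambda x,y,ox,oy,k:("scene",x/k+ox-.4-bx,y/k+oy-.4-by)
  P={}
  for nm,a,b in [("ring",T(274,262,225,75),S(211,190,265,160,4)),
  ("cheekL_front",T(68,350,225,75),S(237,20,265,160,4)),("cheekR_front",T(497,302,225,75),S(57,305,265,160,4)),
  ("cheekL_back",T(40,88,225,75),S(472,102,265,160,4)),("cheekR_back",T(460,38,225,75),S(325,415,265,160,4)),
  ("flapTopR",T(432,185,225,75),S(200,338,265,160,4)),("flapTopL",T(103,225,225,75),S(325,105,265,160,4)),
  ("handrear",T(147,518,360,145),S(77,60,140,255,5))]:
    x,e=tri([ray(*a),ray(*b)]);P[nm]=x;print(nm,x,np.array(e))
  C=(P["cheekL_front"]+P["cheekR_front"]+P["cheekL_back"]+P["cheekR_back"])/4
  d=P["cheekL_front"]+P["cheekL_back"]-P["cheekR_front"]-P["cheekR_back"];yaw=-np.arctan2(d[0],d[1])
  v=P["ring"]-C;ax=np.array([np.cos(yaw),np.sin(yaw)]);print("C",C,"yaw",yaw,"ring in box",v[:2]@ax,v[:2]@[-ax[1],ax[0]])
```

```text
ring [ 0.6773 -0.0169  0.2597] [0.0002 0.0002]
cheekL_front [0.6258 0.1039 0.2707] [0.0012 0.0012]
cheekR_front [ 0.6496 -0.1443  0.2719] [0.0016 0.0016]
cheekL_back [0.7807 0.1184 0.2731] [0.0002 0.0002]
cheekR_back [ 0.8069 -0.128   0.2726] [0.0008 0.0008]
flapTopR [ 0.723  -0.1106  0.2567] [0.0006 0.0006]
flapTopL [0.702  0.0831 0.2561] [0.0001 0.0001]
handrear [ 0.359  -0.2812  0.0785] [0.0004 0.0004]
C [ 0.7158 -0.0125  0.2721] yaw 0.10062141109546893 ring in box -0.03872816274147179 -0.0005005353656698996
ring [ 0.6747 -0.0175  0.2663] [0.0011 0.0011]
cheekL_front [0.6234 0.1025 0.2779] [0.0001 0.0001]
cheekR_front [ 0.6473 -0.1443  0.278 ] [0.0004 0.0004]
cheekL_back [0.7775 0.1171 0.2799] [0.0009 0.0009]
cheekR_back [ 0.8041 -0.128   0.2782] [0.0003 0.0003]
flapTopR [ 0.7203 -0.1108  0.2629] [0.0005 0.0005]
flapTopL [0.6991 0.082  0.2632] [0.0014 0.0014]
handrear [ 0.3581 -0.2806  0.087 ] [0.0011 0.0011]
C [ 0.7131 -0.0132  0.2785] yaw 0.1022964686703597 ring in box -0.038600015659344546 -0.0004142367705320029
ring [ 0.6737 -0.018   0.2678] [0.0019 0.0019]
cheekL_front [0.6223 0.1019 0.2795] [0.001 0.001]
cheekR_front [ 0.6464 -0.1446  0.2794] [0.0004 0.0004]
cheekL_back [0.7763 0.1165 0.2814] [0.0017 0.0017]
cheekR_back [ 0.803  -0.1283  0.2795] [0.001 0.001]
flapTopR [ 0.7193 -0.1111  0.2643] [0.0013 0.0013]
flapTopL [0.698  0.0814 0.2647] [0.0022 0.0022]
handrear [ 0.3576 -0.2809  0.0891] [0.002 0.002]
C [ 0.712  -0.0136  0.2799] yaw 0.10301043694604387 ring in box -0.03857768794817649 -0.0003980139386230482
```

Ring best estimate is (0.676, -0.017, 0.261), which implies a flap angle of about 0.61, and the tip is directly above it. I'll descend part-way and look again.

```bash
python3 -m pendant '[[[0,0,20,0,0,0,1],[0,0,40,0,0,0,1],[0,0,52,0,0,0,1],[0,0,55,0,0,0,1],[0,0,55,0,0,0,1]]]';python3 - <<'E'
from h import *
s=arm.observe();print(s["force"],s["ft_torque"],s["width"])
b=get_image("scene");crop(b,290,150,60,75,8,"pics/s7z.png")
a=get_image("top");crop(a,270,110,50,50,10,"pics/t7.png")
r=R.from_rotvec(s["ee_rot"]);p=s["position"]+r.apply([.18,-.0008,.1577+.046]);print(p,proj("scene",p))
q=[.676,-.0172,.261];print(proj("scene",q),proj("top",q))
E
```

```text
clock: 7.6
position: [0.4979, -0.0343, 0.4851]
ee_rot: [3.138, 0.148, 0.001]
force: [0.3, 0.4, -1.4]
width: 0.256
[ 0.2504  0.4124 -1.4186] [0.0224 0.0391 0.0481] 0.25644859546662085
[ 0.6771 -0.0165  0.2815] (np.float64(317.95368096057655), np.float64(200.97766663737858))
(np.float64(316.7847338860021), np.float64(206.6106985790592)) (np.float64(293.2260281202127), np.float64(140.47442333355957))
```

View pics/s7z.png

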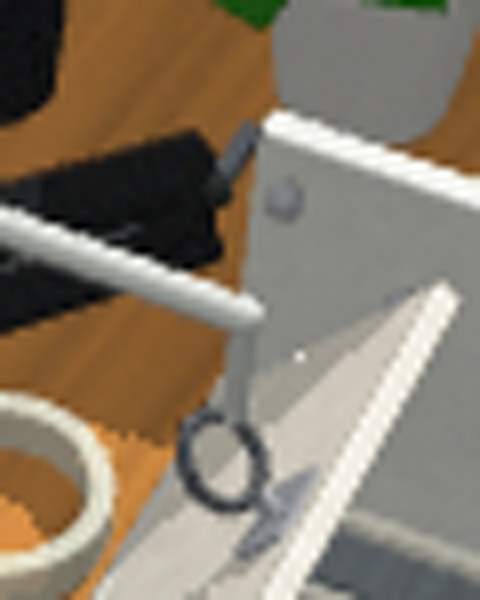

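View pics/t7.png

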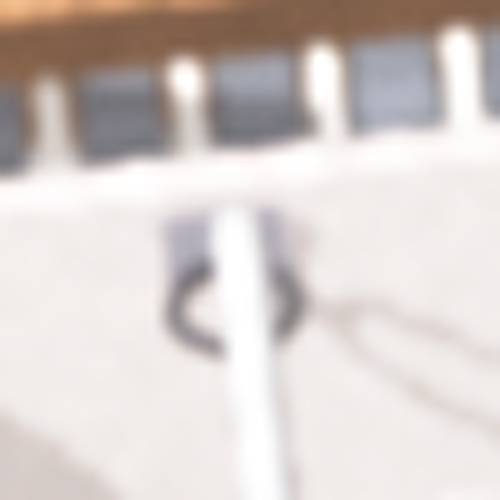

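Run:
```python
from h import *
s=arm.observe();r=R.from_rotvec(s["ee_rot"])
for o in([.1855,-.0008,.1577],[.18,-.0008,.152],[.14,-.0008,.152]):
  p=s["position"]+r.apply(o);a=np.array(proj("top",p));b=np.array(proj("scene",p));print(p,"t7 zoom",(a-[270,110]+.45)*10,"s7",(b-[290,150]+.44)*8)
```

```text
[ 0.6827 -0.0159  0.3279] t7 zoom [233.2204 210.8031] s7 [257.6528 310.4552]
[ 0.6772 -0.0164  0.3336] t7 zoom [236.2905 228.6676] s7 [241.0904 289.9752]
[ 0.6374 -0.0202  0.3336] t7 zoom [256.8997 405.4834] s7 [110.8722 241.5796]
```

The prediction matches both views to within about 1 mm, so the tip is over the ring centre. I'll descend into it.

```bash
python3 -m pendant '[[[0,0,6,0,0,0,1],[0,0,12,0,0,0,1],[0,0,18,0,0,0,1],[0,0,18,0,0,0,1]]]';python3 -c "
from h import *
s=arm.observe();print(s['force'],s['ft_torque'])"
```

```text
clock: 8.2
position: [0.4975, -0.0342, 0.466]
ee_rot: [-3.138, -0.149, 0.002]
force: [0.6, 0.8, -2.2]
width: 0.259
[ 0.6008  0.7782 -2.2009] [-0.0238 -0.0016 -0.0021]
```

```bash
python3 -m pendant '[[[0,0,6,0,0,0,1],[0,0,12,0,0,0,1],[0,0,17,0,0,0,1],[0,0,17,0,0,0,1],[0,0,17,0,0,0,1]]]';python3 - <<'E'
from h import *
s=arm.observe();print(s["force"],s["ft_torque"],s["width"])
b=get_image("scene");crop(b,290,150,60,75,8,"pics/s8z.png")
a=get_image("top");crop(a,270,110,50,50,10,"pics/t8.png")
E
```

```text
clock: 8.82
position: [0.4978, -0.0342, 0.4498]
ee_rot: [3.138, 0.149, 0.0]
force: [0.5, -0.6, -1.5]
width: 0.257
[ 0.4864 -0.5513 -1.479 ] [0.0188 0.0114 0.0309] 0.2568722045439955
```

View pics/s8z.png

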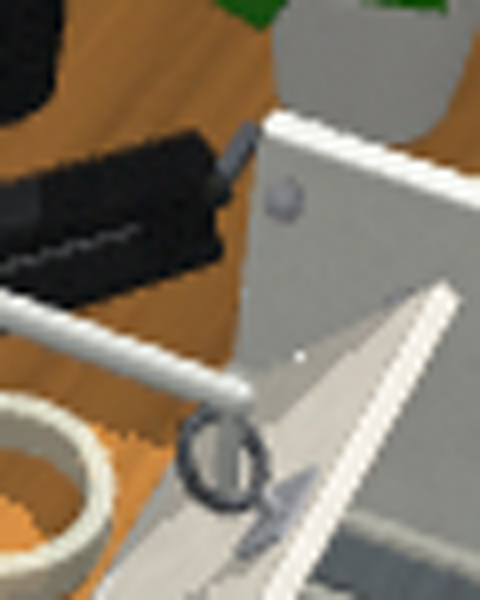

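View pics/t8.png

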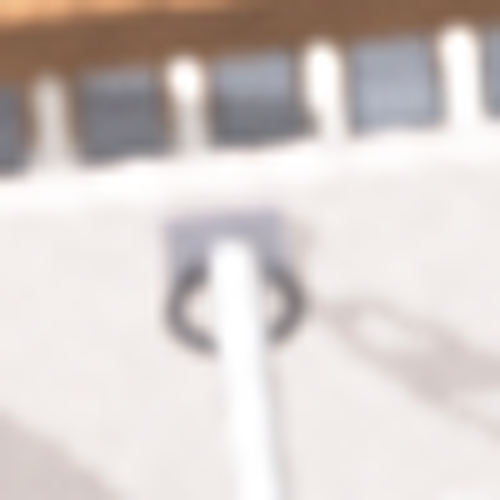

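In the scene crop the prong can be seen inside the ring, at (230,470). I'll start pulling gently.

```bash
python3 -m pendant '[[[-4,0,0,0,0,0,1],[-8,0,0,0,0,0,1],[-12,0,0,0,0,0,1],[-16,0,0,0,0,0,1],[-20,0,0,0,0,0,1],[-20,0,0,0,0,0,1]]]';python3 - <<'E'
from h import *
s=arm.observe();print(s["force"],s["ft_torque"],s["width"])
b=get_image("scene");crop(b,290,150,60,75,8,"pics/s9z.png")
E
```

```text
clock: 9.68
position: [0.4774, -0.0361, 0.4497]
ee_rot: [3.138, 0.149, -0.0]
force: [0.9, 0.4, -2.1]
width: 0.257
[ 0.8516  0.4026 -2.0863] [ 0.1335 -0.2135  0.0638] 0.2569176248851766
```

View pics/s9z.png

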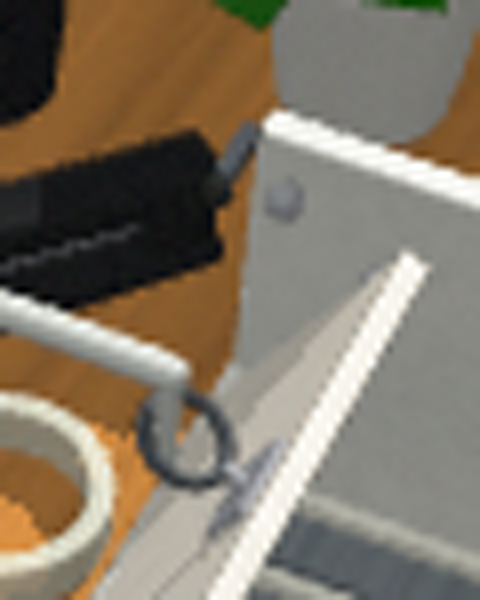

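The flap follows, with the ring hooked at (190,440). I'll continue to just before the catch zone.

```bash
python3 -m pendant '[[[-4,0,0,0,0,0,1],[-8,0,0,0,0,0,1],[-12,0,0,0,0,0,1],[-16,0,0,0,0,0,1],[-20,0,0,0,0,0,1],[-24,0,0,0,0,0,1],[-27,0,0,0,0,0,1],[-27,0,0,0,0,0,1]]]';python3 - <<'E'
from h import *
s=arm.observe();print(s["force"],s["ft_torque"],s["width"])
b=get_image("scene");crop(b,270,150,80,75,8,"pics/s10z.png")
E
```

```text
clock: 10.72
position: [0.4506, -0.0387, 0.4496]
ee_rot: [3.138, 0.149, -0.001]
force: [2.1, 1.3, -3.3]
width: 0.261
[ 2.1207  1.3374 -3.2749] [ 0.1038 -0.127  -0.0189] 0.26076172811356113
```

View pics/s10z.png

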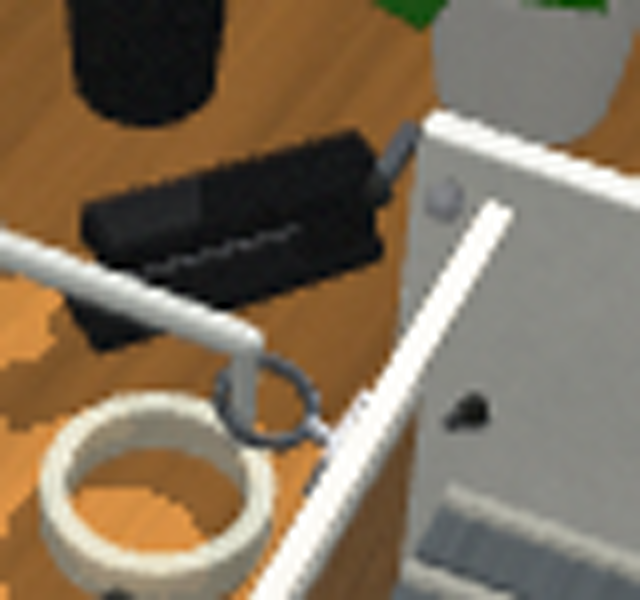

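```bash
python3 -m pendant '[[[-2,0,0,0,0,0,1],[-4,0,0,0,0,0,1],[-6,0,0,0,0,0,1]]]';python3 -m pendant '[[[-1.5,0,0,0,0,0,1],[-3,0,0,0,0,0,1]]]';python3 -m pendant '[[[-1.5,0,0,0,0,0,1],[-3,0,0,0,0,0,1]]]';python3 -c "
from h import *
s=arm.observe();print(s['force'],s['ft_torque'])"
```

```text
clock: 11.15
position: [0.4448, -0.0392, 0.4497]
ee_rot: [3.138, 0.149, -0.0]
force: [1.5, 0.5, -3.5]
width: 0.261
clock: 11.4
position: [0.4419, -0.0395, 0.4497]
ee_rot: [3.138, 0.149, 0.0]
force: [1.4, 0.9, -3.3]
width: 0.261
clock: 11.65
position: [0.4389, -0.0398, 0.4497]
ee_rot: [3.138, 0.149, 0.0]
force: [2.9, 0.9, -2.3]
width: 0.258
[ 2.8704  0.8933 -2.279 ] [ 0.113  -0.3429  0.0422]
```

```bash
python3 -m pendant '[[[-1,0,0,0,0,0,1],[-2,0,0,0,0,0,1]]]' | grep -E "pos|force";python3 -m pendant '[[[-1,0,0,0,0,0,1],[-2,0,0,0,0,0,1]]]'| grep -E "pos|force"
```

```text
position: [0.4375, -0.0399, 0.4499]
force: [6.9, 0.9, -6.3]
position: [0.4358, -0.0401, 0.45]
force: [7.6, 1.0, -5.4]
```

```bash
python3 -c "
from h import *
s=arm.observe();print(s['force'],s['ft_torque'])"
```

```text
[ 7.5735  1.0018 -5.3843] [ 0.1271 -1.1983  0.0008]
```

```bash
python3 -m pendant '[[[-1,0,0,0,0,0,1]]]' | grep -E "pos|force";python3 -m pendant '[[[-1,0,0,0,0,0,1]]]'| grep -E "pos|force"
```

```text
position: [0.4347, -0.0402, 0.4499]
force: [7.4, 0.6, -5.2]
position: [0.4336, -0.0402, 0.4499]
force: [7.8, 0.6, -5.7]
```

Run:
```python
from h import *
s=arm.observe();print(s["force"],s["ft_torque"],s["width"])
b=get_image("scene");crop(b,270,150,80,75,8,"pics/s11z.png")
```

```text
[ 7.7701  0.621  -5.7483] [ 0.1598 -1.0136  0.0067] 0.2584301572736028
```

View pics/s11z.png

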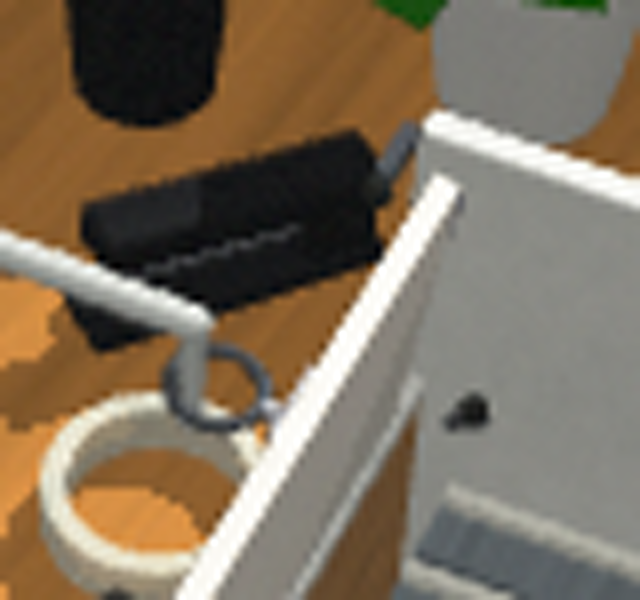

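```bash
python3 -m pendant '[[[-1,0,0,0,0,0,1]]]' | grep -E "pos|force";python3 -m pendant '[[[-1,0,0,0,0,0,1]]]'| grep -E "pos|force"
```

```text
position: [0.4325, -0.0404, 0.4501]
force: [4.7, 1.5, -2.6]
position: [0.4313, -0.0405, 0.4501]
force: [4.0, 1.6, -2.4]
```

```bash
python3 -m pendant '[[[-1,0,0,0,0,0,1]]]' | grep -E "pos|force"
```

```text
position: [0.43, -0.0406, 0.4498]
force: [5.0, 0.6, -2.7]
```

The force dropped from 7.8 to 4 N, so the catch peak has been passed. I'll go on carefully to feel for the stop.

```bash
python3 -m pendant '[[[-1,0,0,0,0,0,1]]]' | grep -E "pos|force"
```

```text
position: [0.4288, -0.0407, 0.4496]
force: [2.6, -0.1, -2.4]
```

```bash
python3 -m pendant '[[[-1,0,0,0,0,0,1]]]' | grep -E "pos|force"
```

```text
position: [0.4277, -0.0409, 0.4495]
force: [1.7, 0.9, -4.1]
```

```bash
python3 -m pendant '[[[-1,0,0,0,0,0,1]]]' | grep -E "pos|force"
```

```text
position: [0.4267, -0.041, 0.4495]
force: [1.8, 1.3, -3.1]
```

```bash
python3 -m pendant '[[[-1,0,0,0,0,0,1]]]' | grep -E "pos|force"
```

```text
position: [0.4257, -0.0411, 0.4495]
force: [2.9, 0.2, -3.0]
```

Run:
```python
from h import *
s=arm.observe();print(s["force"],s["ft_torque"],s["width"])
b=get_image("scene");crop(b,270,150,80,75,8,"pics/s12z.png")
cv2.imwrite("pics/w12.png",get_image("wrist")[:,:,::-1])
```

```text
[ 2.9391  0.1731 -3.0034] [ 0.0993 -0.2527  0.048 ] 0.2531466065646085
```

View pics/s12z.png

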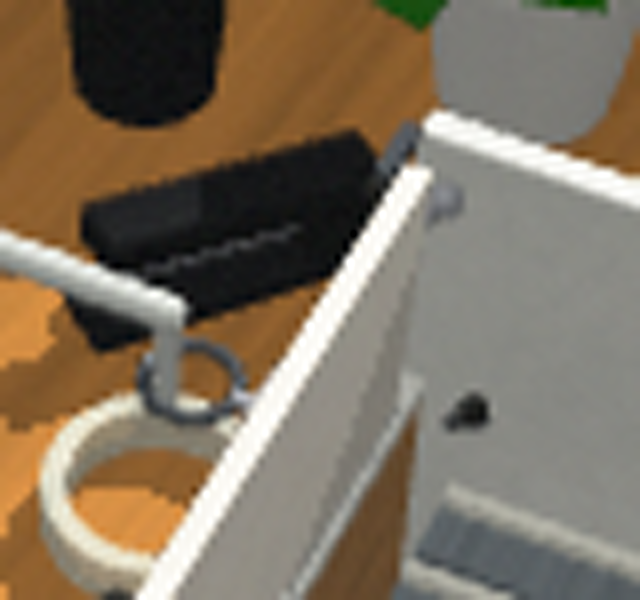

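View pics/w12.png

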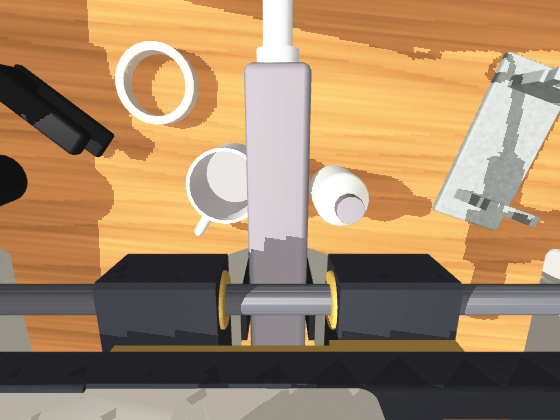

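There is no slip in the grip, and the flap edge is now past the roller knob at (445,200). I'll continue to the stop.

```bash
python3 -m pendant '[[[-1,0,0,0,0,0,1],[-1,0,0,0,0,0,1]]]' | grep -E "pos|force"
```

```text
position: [0.4252, -0.0411, 0.4498]
force: [3.5, 0.5, -3.1]
```

```bash
python3 -m pendant '[[[-1,0,0,0,0,0,1],[-1,0,0,0,0,0,1]]]' | grep -E "pos|force"
```

```text
position: [0.4247, -0.0411, 0.45]
force: [6.8, -0.5, -4.8]
```

```bash
python3 -m pendant '[[[-1,0,0,0,0,0,1],[-1,0,0,0,0,0,1]]]' | grep -E "pos|force"
```

```text
position: [0.4243, -0.0412, 0.4502]
force: [11.4, 1.5, -7.0]
```

```bash
python3 -m pendant '[[[-0.7,0,0,0,0,0,1],[-0.7,0,0,0,0,0,1]]]' | grep -E "pos|force"
```

```text
position: [0.424, -0.0412, 0.4504]
force: [12.8, 0.9, -7.0]
```

The hard stop is clear: 12.8 N with only 0.3 mm of movement. I'll relax forward to bring the prong to the middle of the ring and check that the flap stays.

```bash
python3 -m pendant '[[[2,0,0,0,0,0,1],[4,0,0,0,0,0,1],[6,0,0,0,0,0,1],[8,0,0,0,0,0,1],[10,0,0,0,0,0,1],[10,0,0,0,0,0,1],[10,0,0,0,0,0,1]]]';python3 - <<'E'
from h import *
s=arm.observe();print(s["force"],s["ft_torque"],s["width"])
b=get_image("scene");crop(b,270,150,80,75,8,"pics/s13z.png")
a=get_image("top");crop(a,260,110,60,70,8,"pics/t13.png")
E
```

```text
clock: 15.3
position: [0.4323, -0.0404, 0.4497]
ee_rot: [3.138, 0.149, -0.0]
force: [0.5, -0.0, -1.9]
width: 0.262
[ 0.4753 -0.0467 -1.9152] [0.0115 0.0648 0.0686] 0.26165333191824774
```

View pics/s13z.png

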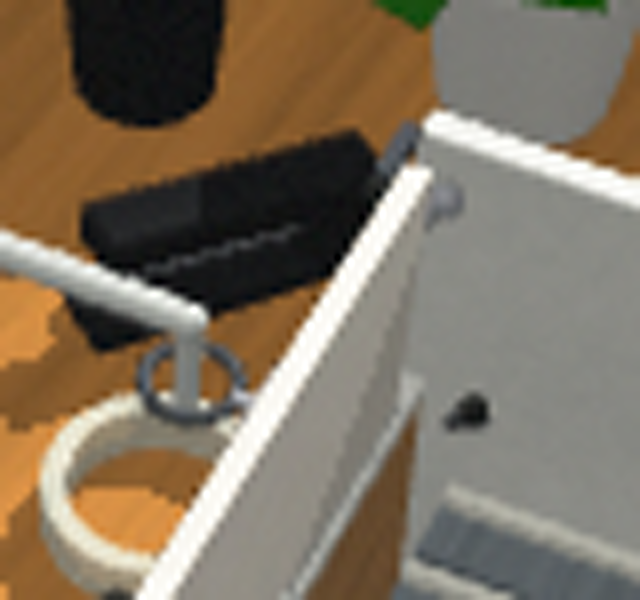

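View pics/t13.png

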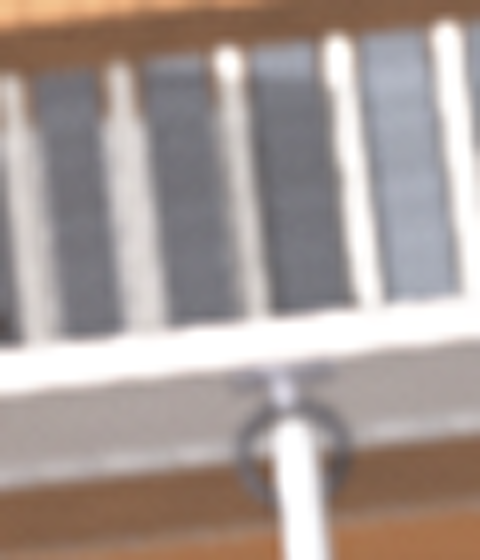

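The flap stayed in place and the prong is free at the ring's middle, (190,378), with no force. I'll unhook straight up.

```bash
python3 -m pendant '[[[0,0,-6,0,0,0,1],[0,0,-12,0,0,0,1],[0,0,-18,0,0,0,1],[0,0,-26,0,0,0,1],[0,0,-40,0,0,0,1],[0,0,-60,0,0,0,1],[0,0,-80,0,0,0,1],[0,0,-90,0,0,0,1],[0,0,-90,0,0,0,1]]]';python3 - <<'E'
from h import *
s=arm.observe();print(s["force"],s["ft_torque"],s["width"])
b=get_image("scene");crop(b,270,150,80,75,8,"pics/s14z.png")
print(delta([.4931,-.3113,.54],-.2277,s))
E
```

```text
clock: 16.52
position: [0.4324, -0.0404, 0.5404]
ee_rot: [3.138, 0.149, 0.002]
force: [-0.4, 0.1, -2.5]
width: 0.261
[-0.3594  0.0955 -2.4978] [-0.0123  0.0556 -0.0175] 0.26078562161796415
(array([ 34.8028, 275.4713,   0.4754]), array([ 0.    , -0.0014,  0.3224]))
```

View pics/s14z.png

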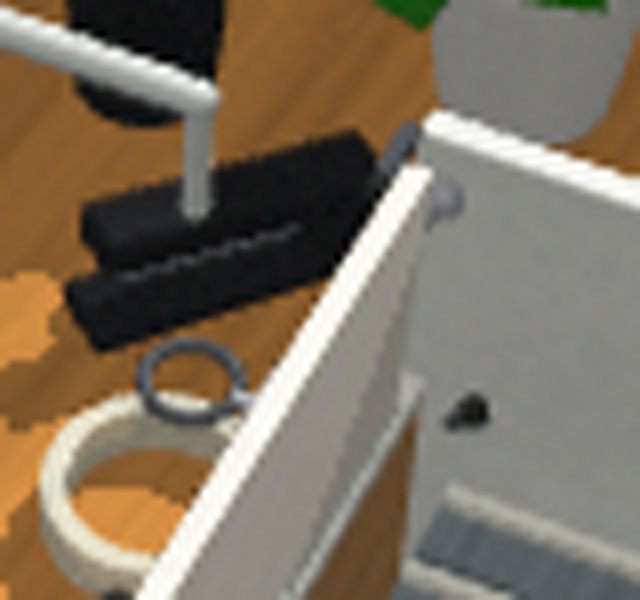

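The pole is unhooked and the flap stays shut. I'll carry the pole back above the rest.

```bash
python3 -m pendant '[[[0,20,0,0,0,0.02,1],[0,55,0,0,0,0.06,1],[4,95,0,0,0,0.11,1],[10,135,0,0,0,0.16,1],[16,175,0,0,0,0.21,1],[24,215,0,0,0,0.26,1],[30,250,0,0,0,0.3,1],[34,270,0,0,0,0.318,1],[35,275,0,0,0,0.322,1],[35,275,0,0,0,0.322,1],[35,275,0,0,0,0.322,1]]]';python3 - <<'E'
from h import *
s=arm.observe();print(s["force"],s["ft_torque"],s["width"])
print(delta([.4931,-.3113,.2327],-.2277,s))
cv2.imwrite("pics/w15.png",get_image("wrist")[:,:,::-1])
E
```

```text
clock: 17.95
position: [0.4932, -0.3096, 0.54]
ee_rot: [-3.121, 0.353, -0.0]
force: [-0.5, 0.7, -1.8]
width: 0.258
[-0.5473  0.6864 -1.7582] [-0.0133  0.0282  0.0015] 0.2575445027914824
(array([  0.1947,   1.8237, 307.3087]), array([-0.0004, -0.0003,  0.0024]))
```

View pics/w15.png

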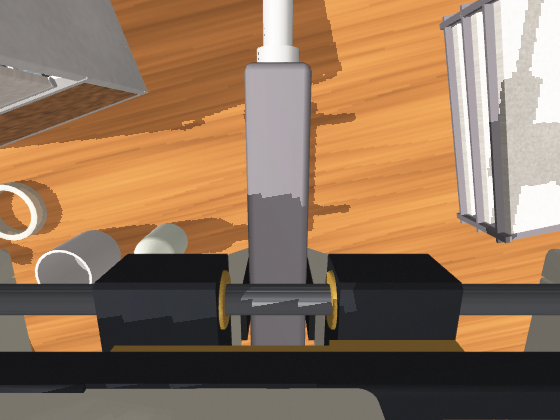

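The view matches the one at lift-off, so the pole has not shifted in the grip. I'll lower it.

```bash
python3 -m pendant '[[[0,1,-0,0,0,0.002,1],[0,1.5,40,0,0,0.002,1],[0,1.5,85,0,0,0.002,1],[0,1.5,130,0,0,0.002,1],[0,1.5,175,0,0,0.002,1],[0,1.5,215,0,0,0.002,1],[0,1.5,250,0,0,0.002,1],[0,1.5,270,0,0,0.002,1],[0,1.5,275,0,0,0.002,1],[0,1.5,275,0,0,0.002,1]]]';python3 - <<'E'
from h import *
s=arm.observe();print(s["force"],s["ft_torque"],s["width"])
print(delta([.4931,-.3113,.2327],-.2277,s))
cv2.imwrite("pics/w16.png",get_image("wrist")[:,:,::-1])
E
```

```text
clock: 19.25
position: [0.4931, -0.3124, 0.2652]
ee_rot: [3.121, -0.359, 0.001]
force: [-0.5, -0.1, -2.1]
width: 0.256
[-0.4578 -0.0818 -2.1333] [ 0.0902  0.0435 -0.0384] 0.2560303727233313
(array([-0.238 , -1.0353, 32.5403]), array([ 0.0002, -0.0005, -0.0014]))
```

View pics/w16.png

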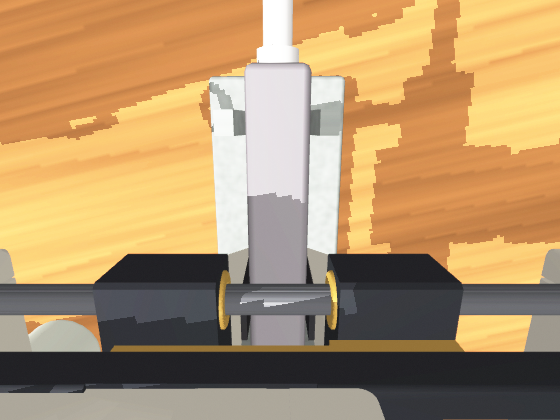

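The handle (247–310) is centred over the fork (212–343). I'll lower the last 32 mm slowly.

```bash
python3 -m pendant '[[[0,-1,10,0,0,-0.001,1],[0,-1,20,0,0,-0.001,1],[0,-1,27,0,0,-0.001,1],[0,-1,31,0,0,-0.001,1],[0,-1,31,0,0,-0.001,1],[0,-1,31,0,0,-0.001,1]]]';python3 - <<'E'
from h import *
s=arm.observe();print(s["force"],s["ft_torque"],s["width"])
print(delta([.4931,-.3113,.2327],-.2277,s))
E
```

```text
clock: 20.05
position: [0.4931, -0.3114, 0.2339]
ee_rot: [3.121, -0.358, 0.0]
force: [-0.6, 0.6, -2.3]
width: 0.258
[-0.6433  0.587  -2.3083] [0.0644 0.0459 0.0127] 0.25754462107792514
(array([-0.0602, -0.1265,  1.1911]), array([ 0.0001, -0.0003, -0.0006]))
```

```bash
python3 -m pendant '[[[0,0,1,0,0,0,1],[0,0,1,0,0,0,1],[0,0,1.5,0,0,0,1],[0,0,1.5,0,0,0,1]]]';python3 -c "
from h import *
s=arm.observe();print(s['force'],s['ft_torque'])"
```

```text
clock: 20.55
position: [0.4931, -0.3114, 0.2327]
ee_rot: [3.121, -0.358, 0.001]
force: [-2.3, 0.7, 5.1]
width: 0.258
[-2.2985  0.6569  5.1175] [0.1829 0.2619 0.0048]
```

It is seated: the force changed sign to +5 N at the same height as before. I'll open and retreat straight up.

```bash
python3 -m pendant '[[[0,0,-0.7,0,0,0,1],[0,0,-0.7,0,0,0,0.2],[0,0,-0.7,0,0,0,-0.2],[0,0,-0.7,0,0,0,-0.6],[0,0,-0.7,0,0,0,-1],[0,0,-0.7,0,0,0,-1],[0,0,-0.7,0,0,0,-1],[0,0,-0.7,0,0,0,-1]]]'; python3 -m pendant '[[[0,0,-10,0,0,0,-1],[0,0,-30,0,0,0,-1],[0,0,-60,0,0,0,-1],[-20,0,-100,0,0,0,-1],[-50,0,-140,0,0,0,-1],[-90,0,-180,0,0,0,-1],[-120,0,-200,0,0,0,-1],[-120,0,-200,0,0,0,-1]]]';python3 - <<'E'
from h import *
s=arm.observe();print(s["force"],s["ft_torque"],s["width"])
cv2.imwrite("pics/w17.png",get_image("wrist")[:,:,::-1])
cv2.imwrite("pics/scene17.png",get_image("scene")[:,:,::-1])
cv2.imwrite("pics/top17.png",get_image("top")[:,:,::-1])
E
```

```text
clock: 21.55
position: [0.493, -0.3114, 0.2329]
ee_rot: [3.121, -0.358, -0.0]
force: [0.5, 1.0, 0.6]
width: 0.967
clock: 22.55
position: [0.3746, -0.2842, 0.4355]
ee_rot: [3.119, -0.36, 0.006]
force: [0.2, -1.2, 0.2]
width: 1.001
[ 0.2109 -1.1601  0.2146] [ 0.0206 -0.0695  0.001 ] 1.0011079593117458
```

View pics/w17.png

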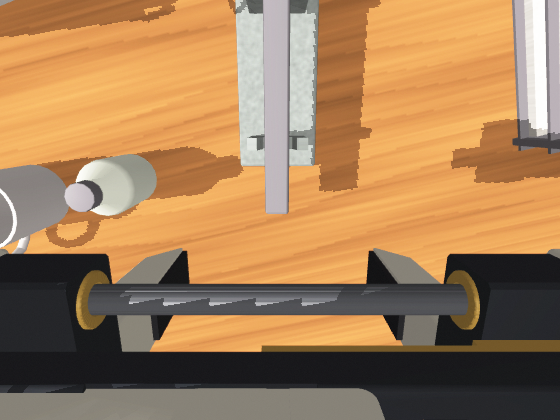

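View pics/scene17.png

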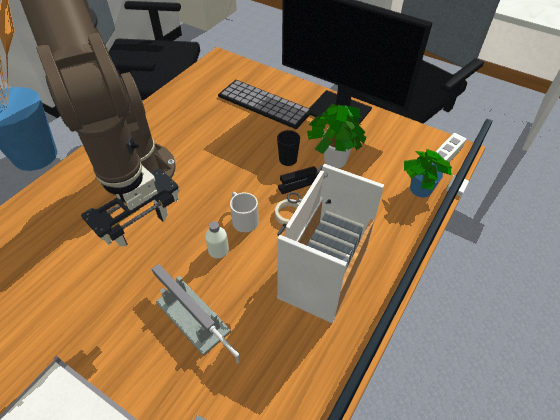

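View pics/top17.png

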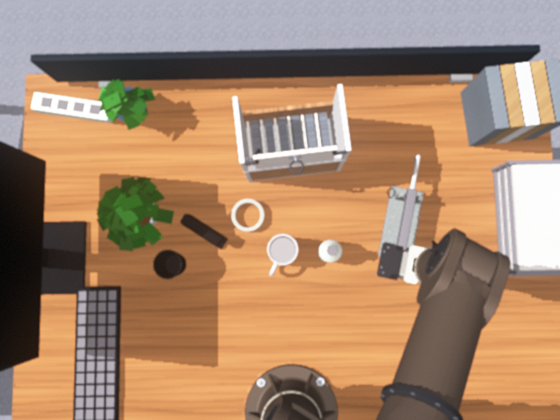

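The pole is back exactly where it started (hook end at (417,157) in top, (237,355) in scene), the flap is shut with its ring at (297,164), and the bystanders have not moved. One numerical comparison, then I'll sign off.

Run:
```python
from h import *
a=cv2.imread("pics/scene0.png",0).astype(np.float32);b=cv2.imread("pics/scene17.png",0).astype(np.float32)
print(np.abs(a-b)[255:365,145:245].mean(), cv2.phaseCorrelate(a[255:365,145:245],b[255:365,145:245]))
print(arm.observe()["clock"],arm.sign_off())
```

```text
5.311 ((0.15190987976787085, -0.21257642758891393), 0.87701948595047)
the job is handed in; nothing more can be done
22.7 None
```

I took the pole from its rest, hooked it into the ring and pulled the flap shut. I then unhooked the pole, laid it back in its rest and handed the job in at 22.7 s; the interface reports no verdict.

- **Pull:** the force rose to about 8 N at the catch and fell to about 2 N past it. I pulled on to the rubber stop, where the highest horizontal reading was 12.8 N (about 14.6 N in all), well under 25 N.
- **Flap:** it stayed where it was when I slackened the pull, after unhooking, and in the last pictures.
- **Pole:** in the scene picture it lies within about 0.3 px of its starting place, seated before I let go.
- **Hand and bystanders:** the hand stayed well clear of the box, and the bystanders look unmoved.
- **What disagreed:** early two-view heights came out low, the handle top by about 10 mm and the cheeks by about 3 mm. For a while I mistook a knob on the cheek for the rod end and put part of this down to a scene-camera bias. A closer view set that right, agreeing with the predicted rod end to about 1 mm before I hooked the ring.

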